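Put the juice in the mini fridge's door and shut it on the latch

TASK

The little fridge must not stand open while the mooncakes chill: stand the yellow juice bottle in the free middle bay of the rack inside the open door, set down, not dropped. Then push the door shut near its latch edge until the sprung tongue snaps in behind the strike and the door stays fully home by itself. Feel for the snap: press smoothly without slamming or ramming the door (never more than 20 N), and leave the other things on the table where they are.

Things in the scene. Friction and masses are not known exactly. Their poses are not given: they have to be found in the camera images.
- juice_bottle: Yellow plastic juice bottle with a red label and a white cap, standing on the table at the right; 156 mm tall, 50 mm in diameter, with a 33 mm wide, 22 mm high screw cap; 0.2 to 0.42 kg. Origin at the centre of its underside, z up along the bottle.
- water_bottle: Clear water bottle with a white label and a white cap, to be left alone; 156 mm tall, 50 mm in diameter, with a 33 mm wide, 22 mm high screw cap; 0.2 to 0.42 kg. Origin at the centre of its underside, z up along the bottle.
- tea_bottle: Dark brown tea bottle with a green label and a green cap, to be left alone; 156 mm tall, 50 mm in diameter, with a 33 mm wide, 22 mm high screw cap; 0.2 to 0.42 kg. Origin at the centre of its underside, z up along the bottle.
- fridge: White tabletop fridge shell, fixed on the table: 220 mm deep, 240 mm wide, 285 mm tall. Origin at the centre of its underside; x points to its back, z up; its front plane lies 100 mm from the origin on the -x side and the door hangs before it. Its front faces roughly to the world's -y. The hinge is at its +y side, nearer the robot.
- fridge_door (a joint): Angle of the pale green door, rad: 0 about shut, growing as it opens (starts about 1.0 to 1.35). The hinge is a little stiff, so the door stays where it is left. From about 0.09 to 0.04 on the latch, and below 0.03 the rubber seal, push back: left short of the snap the door springs ajar; latched, it rests between -0.028 and 0.028. Faster than 2 rad/s is a slam; over 20 N on the door strains the hinges.
- latch_tongue (a joint): How far the brass tongue is pressed into the door, m: 0 sprung out (10 mm proud), about 0.0075 as it passes the 5 mm steel pin of the strike. It is 20 mm high, sloped on the fridge side. The push needed at the scuff plate grows to some 8 to 13 N, sinks as the tip rides over the pin, and at the snap a hard rubber buffer takes up (12 N per mm, solid after 1.5 mm).
- tongue_tip (a point): Outer tip of the tongue, in the door's free edge 200 mm above the table. The strike's pin stands on the shell's side wall by the free edge. The strike is screwed on through slots, so the snap comes anywhere within 12 mm of door travel (door angle 0.035 to -0.028) and cannot be told from the listed poses.
- door_hinge (a point): Point on the upright hinge line, 146 mm above the table. The axes of this point, door_pocket and door_push turn with the door: x square out of the door's inner face (into the fridge when shut), y from the free edge towards the hinge, z up. The door is 226 mm wide, 40 mm thick, 22 to 270 mm above the table; its outer face is 51 mm to the -x side of the hinge line.
- door_pocket (a point): Centre of the floor of the free middle bay of the clear rack on the door's inner side: 100 mm above the table, 114 mm from the hinge line along the door. The bay is 60 x 60 mm inside; the door is one wall, the others are 4 mm thick and 43 mm high. The side bays hold a jar and a pot, up to 72 mm above the floor. The door's top edge is 170 mm above the floor.
- door_push (a point): Centre of the aluminium scuff plate (40 mm wide, 66 mm high) on the flat outer face of the door by its free edge: 203 mm from the hinge line, 235 mm above the table, 35 mm below the door's top. The face looks along this point's -x. Up to 145 mm above the table a pull handle stands 30 mm off the face. The fridge's top is 15 mm above the door's.
- bowl: White bowl, 144 mm wide, 50 mm high, to be left alone. Origin under its centre.
- cake_press: Cream plunger mould, 60 mm wide, 114 mm tall, standing, to be left alone. Origin under its centre.
- cake_box_1: Boxed mooncake (nearest the fridge of three at the table's far right), black tray 70 mm square with a clear cover, 52 mm high, to be left alone. Origin under its centre.
- cake_box_2: Boxed mooncake (in the middle of three at the table's far right), black tray 70 mm square with a clear cover, 52 mm high, to be left alone. Origin under its centre.
- cake_box_3: Boxed mooncake (farthest right of three at the table's far right), black tray 70 mm square with a clear cover, 52 mm high, to be left alone. Origin under its centre.
Mind the look-alikes: they are no part of the job. Of the things that look like the juice_bottle, the smallest one is meant.

How it is judged:
By the outcome, as a careful person would: the job done as asked, in the order asked, and still so for the second after the job is handed in, with the robot touching nothing.
It also fails if it takes over 64 s, if anything falls off the work surface, if the arm or the gripper's body presses on something with over 40 N, if the wrist force passes 120 N, or if a joint passes its speed limit or range.

ROBOT

A 6-joint arm with a two-finger parallel gripper is mounted at the origin on the work surface. World frame = base frame: x ahead of the robot, y to its left, z up, the work surface at z = 0. Lengths are in m, angles in rad, forces in N, time in s.
With the tool pointing down it reaches from about 0.275 to 0.875 m from the base axis. Payload 12.5 kg.
Tool frame: the origin (TCP) lies on the centre line of the jaws, within the pads' length; the fingertips stand 8 mm ahead of it and the grasp point (between the pads) lies 11 mm behind it; z points along the fingers, y is the line along which they close (so a half turn about z gives the same grasp; the last joint's range is limited). The gripper opens to 85 mm and grips with 20 to 120 N. Pads are 22 mm wide; open, the fingers measure 114 mm over their backs; the gripper's body (76 mm by 85 mm) begins 54 mm behind the grasp point. The pads swing forward as they close: fully open they stand 13 mm farther back than shut.
Start: joints at [-1.224, 0.351, 1.652, -0, 1.139, -0.085], TCP at [0.23, -0.499, 0.239] pointing down, gripper open.
Joint ranges: [-2.75, 2.75], [-0.79, 2.1], [0.01, 2.65], [-1.57, 4.71], [0.07, 3.14], [-2.87, 2.87]. Speed limits (rad/s): [2.22, 2.22, 2.79, 3.14, 3.14, 3.14].

INTERFACE

Orientations are given as a unit quaternion [w, x, y, z].
In Python, from workcell import read_state, grab_frame, camera_params, hand_in gives the robot as it stands.
- The arm moves only by the tool jog_arm, never from a script. Its argument "plan" is a list of rows, each a list of 7 numbers: the shift along the world's x, y, z in cm, then the turn, a rotation vector about the world's x, y, z in rad, then the finger opening in cm, from 0 to 8.54. A call has 1 to 12 rows; each row shifts and turns the commanded pose from where the row before left it; what a row does not reach is not made up. A row lasts 1/10 s, in which the tool goes at most 50 mm and 8.59 degrees, less where a joint would pass 70% of its speed; a pose out of reach is approached as far as the arm can. A call is refused whole if a number of a shift passes 5 or a number of a turn 0.15, either way. A call with a gripper value outside its range is refused whole. The fingers move at their own pace and stop on an object; the grip force is fixed at half the most. Time passes only in rows, so rows that do not move let the fingers close. It gives the time, the measured TCP pose, the force, the opening and the grip force at its end, in the units of the state.
- read_state(): the state, without advancing time (a new reading comes with each control period).
- grab_frame(name): name is "scene" or "top" or "wrist"; returns (picture, depth): 480x640x3 uint8, red, green, blue; 480x640 float32, m along the optical axis (not along the pixel's ray), 0 where there is no reading.
- camera_params(name): a dict with "fx", "fy", "cx", "cy" (pixels), "camera_from_world" (4x4, takes a point from world to camera coordinates); the wrist camera has in their place "mount" (4x4, takes a point from camera to tool coordinates, whose origin is the TCP and whose axes are the flange's). Camera axes: x right, y up, looking along -z (the intrinsics and any distortion apply to the point x, -y, -z); pixel columns grow to the right and rows downward; lengths in m; the calibration is good to about 2 mm. A picture is of the moment at which its call begins: read the wrist's pose just before it. camera_params takes no time and is no camera call.
- hand_in(): hands the job in; it is judged then, once.
The state is a dict: "clock": time; "q": joint angles; "qd": joint speeds; "tau": joint torques, N m; "tool_pos": TCP position; "eef_rot": TCP orientation; "force": force on the tool from outside, world axes, zero at the start; "torque": the same for the moment, N m; "grip_width": finger opening in m; "finger_force": force on a finger pad.
Only numpy, scipy, OpenCV 4.12 (cv2) and the standard library are available. Lean on these libraries where they do the work, as an engineer would, in place of code of your own. Each camera call takes 0.05 s, during which the arm holds its last target. There are 200 camera calls.

## Working session

There is one attempt and no reset: what is moved stays moved. The work goes in short steps, Python scripts to look and compute and a tool call to move; the robot and the scene stay as the last step left them, time stands still between calls to the robot, and variables do not carry over. Pictures are saved under pics/ and viewed, at most 10 in all, crops included, and the job is handed in when it is done.

Besides the shell and the picture viewer there is one more tool, called after ">>>" as name(argument=value, ...), one argument or row to a line, values as JSON. jog_arm: Moves the arm, as the interface text tells. Its arguments: {"type":"object","properties":{"plan":{"type":"array","items":{"type":"array","items":{"type":"number"}}}},"required":["plan"]}

```bash
mkdir -p pics; ls; cat > h.py <<'E'
import numpy as np, cv2
from workcell import *
def snap(n,f):
    s=read_state(); p,d=grab_frame(n); cv2.imwrite(f'pics/{f}.png',p[:,:,::-1]); np.savez(f'pics/{f}.npz',p=p,d=d,pos=s['tool_pos'],rot=s['eef_rot']); return p,d
def world(n,d):
    c=camera_params(n); v,u=np.mgrid[:480,:640]
    P=np.stack([(u-c['cx'])/c['fx']*d,-(v-c['cy'])/c['fy']*d,-d,np.ones_like(d)],-1)
    return (P@np.linalg.inv(c['camera_from_world']).T)[...,:3]
E
python3 - <<'E'
from h import *
for n in('scene','top'):
    snap(n,n+'0'); c=camera_params(n); print(n,{k:np.round(v,3).tolist() for k,v in c.items() if not isinstance(v,str)})
print(camera_params('wrist')); print(read_state())
E
```

```text
pics
scene {'fx': 458.081, 'fy': 458.081, 'cx': 322.248, 'cy': 235.832, 'camera_from_world': [[0.659, 0.752, -0.021, -0.304], [-0.487, 0.448, 0.749, 0.189], [0.572, -0.484, 0.662, -1.371], [0.0, 0.0, 0.0, 1.0]]}
top {'fx': 435.319, 'fy': 435.319, 'cx': 317.641, 'cy': 230.963, 'camera_from_world': [[0.002, -1.0, 0.02, -0.087], [0.996, 0.004, 0.09, -0.567], [-0.09, 0.02, 0.996, -1.205], [0.0, 0.0, 0.0, 1.0]]}
{'fx': 336.863004302646, 'fy': 336.863004302646, 'cx': 319.1150073912508, 'cy': 237.96222754900492, 'mount': array([[-6.55635227e-04,  9.63203655e-01,  2.68771817e-01,
         6.76335415e-02],
       [ 9.99999726e-01,  5.39012534e-04,  5.07702802e-04,
        -2.85338051e-04],
       [ 3.44149817e-04,  2.68772076e-01, -9.63203744e-01,
        -1.34489589e-01],
       [ 0.00000000e+00,  0.00000000e+00,  0.00000000e+00,
         1.00000000e+00]])}
{'clock': 0.1, 'q': array([-1.22361189e+00,  3.51187130e-01,  1.65234123e+00,  1.94093158e-05,
        1.13909875e+00, -8.46415433e-02]), 'qd': array([ 4.89385332e-04,  5.26087688e-05, -2.67998624e-03,  1.03156879e-03,
       -7.89263799e-05, -6.76294720e-04]), 'tau': array([ 6.78310862e-04, -5.06829965e+01, -2.91869491e+01, -1.01810315e-04,
        2.69766271e-03,  3.03241370e-05]), 'tool_pos': array([ 0.23010231, -0.49924411,  0.23881681]), 'eef_rot': array([-5.13931952e-04,  9.76781943e-01,  2.14235310e-01, -5.89661062e-05]), 'force': array([-0.64038645, -0.10271861,  0.42793583]), 'torque': array([0.02219789, 0.03639883, 0.030877  ]), 'finger_force': 0.0, 'grip_width': 0.08550703687590423}
```

View pics/scene0.png

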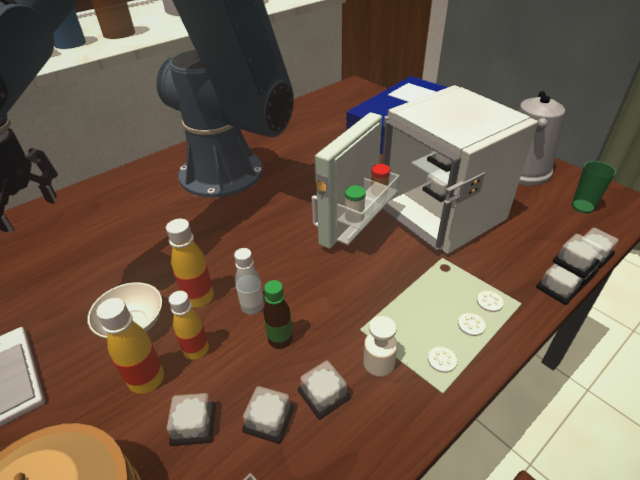

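View pics/top0.png

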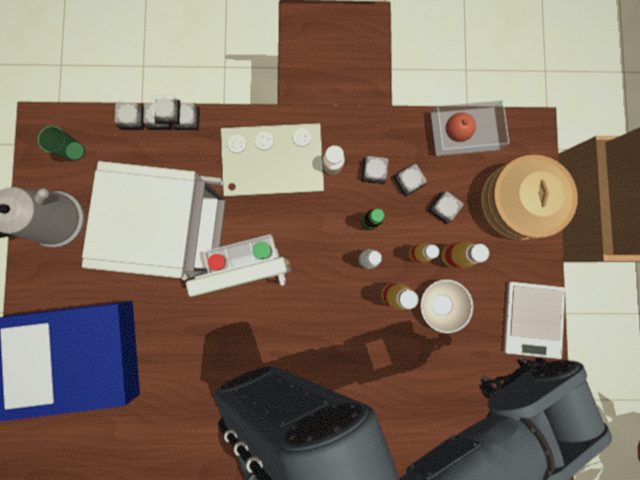

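The scene view shows three yellow bottles. The smallest, at (188,330), has larger ones at (190,265) and (135,350), the water bottle at (248,285) and tea at (277,318). In the top view the small one is at (425,253), the door runs along (190,285)-(288,268), and the free bay lies between the red lid (217,262) and the green lid (262,250).

```bash
cat > a.py <<'E'
from h import *
d=np.load('pics/top0.npz'); W=world('top',d['d']); p=d['p'].astype(int); Z=W[...,2]
ok=d['d']>0
def rep(n,m):
    q=W[m&ok]; print(n,len(q),q.mean(0).round(4),q.min(0).round(3),q.max(0).round(3))
    return q
v,u=np.mgrid[:480,:640]
print('table z',np.median(Z[330:345,300:400]))
def box(a,b,c,e): return (u>=a)&(u<c)&(v>=b)&(v<e)
for n,b in dict(small=(410,240,440,268),big1=(442,235,492,268),big2=(380,280,420,312),water=(355,245,385,272),tea=(360,204,388,232),press=(320,143,348,175),).items():
    m=box(*b)&(Z>0.03); z=np.percentile(Z[m&ok],97); rep(n+' top',m&(Z>z-.008))
rep('bowl',box(418,278,476,334)&(Z>.02))
q=rep('fridgetop',box(80,155,200,280)&(abs(Z-.285)<.012))
def rect(q):
    r=cv2.minAreaRect((q[:,:2]*1000).astype(np.float32)); print(r, cv2.boxPoints(r).round(1).tolist())
rect(q)
q=rep('doortop',box(180,250,300,300)&(abs(Z-.27)<.01)); rect(q)
# lids
r,g,b=p[...,0],p[...,1],p[...,2]
rep('red',box(200,245,235,280)&(r>140)&(g<80)); rep('green',box(245,235,280,265)&(g>100)&(r<80))
# same from scene
d=np.load('pics/scene0.npz'); W=world('scene',d['d']); Z=W[...,2];p=d['p'].astype(int); ok=d['d']>0;r,g,b=p[...,0],p[...,1],p[...,2]
for n,bb in dict(small=(165,288,212,362),big2=(165,215,215,310),water=(230,245,266,316),tea=(262,280,294,350),big1=(100,295,165,395)).items():
    m=box(*bb)&(Z>.03); z=np.percentile(Z[m&ok],98); rep('S '+n+' top',m&(Z>z-.008))
rep('S red',box(365,155,395,190)&(r>140)&(g<80)); rep('S green',box(340,180,370,205)&(g>100)&(r<80))
q=rep('S door',box(310,100,390,260)&(abs(Z-.27)<.01)); rect(q)
q=rep('S fridge',box(380,80,550,160)&(abs(Z-.285)<.01)); rect(q)
E
python3 a.py
```

```text
table z 0.0003689858307585059
small top 138 [ 0.5067 -0.3709  0.1561] [ 0.491 -0.388  0.151] [ 0.521 -0.355  0.163]
big1 top 250 [ 0.5016 -0.4727  0.2064] [ 0.482 -0.495  0.202] [ 0.521 -0.452  0.212]
big2 top 256 [ 0.3901 -0.2982  0.2063] [ 0.37  -0.32   0.201] [ 0.41  -0.278  0.212]
water top 130 [ 0.4906 -0.2254  0.1565] [ 0.475 -0.24   0.152] [ 0.506 -0.21   0.163]
tea top 125 [ 0.5986 -0.2331  0.1568] [ 0.584 -0.249  0.152] [ 0.613 -0.218  0.162]
press top 237 [ 0.7668 -0.1267  0.1133] [ 0.744 -0.148  0.109] [ 0.792 -0.105  0.12 ]
bowl 1163 [ 0.3585 -0.4505  0.0364] [ 0.292 -0.51   0.02 ] [ 0.431 -0.368  0.057]
fridgetop 10852 [0.5696 0.3164 0.2852] [0.441 0.187 0.273] [0.701 0.439 0.292]
((570.49560546875, 308.24688720703125), (242.95614624023438, 240.45916748046875), 84.01356506347656) [[438.29998779296875, 200.0], [677.4000244140625, 174.89999389648438], [702.7000122070312, 416.5], [463.6000061035156, 441.6000061035156]]
doortop 1981 [0.4491 0.1176 0.2694] [ 0.401 -0.009  0.26 ] [0.502 0.226 0.279]
((444.2889709472656, 109.03140258789062), (232.90814208984375, 100.90986633300
[... 811 characters left out ...]
204 [0.5071 0.0573 0.1726] [0.485 0.038 0.161] [0.529 0.082 0.176]
S door 1183 [0.4517 0.0976 0.2686] [ 0.402 -0.007  0.26 ] [0.487 0.227 0.279]
((456.58935546875, 110.9854507446289), (64.78678894042969, 233.29649353027344), 13.578597068786621) [[397.70001220703125, 216.8000030517578], [452.5, -10.0], [515.5, 5.199999809265137], [460.70001220703125, 232.0]]
S fridge 5771 [0.5832 0.3066 0.2851] [0.439 0.196 0.275] [0.7   0.441 0.289]
((570.3048706054688, 320.2816162109375), (225.3170166015625, 243.30850219726562), 83.931396484375) [[437.3999938964844, 221.10000610351562], [679.4000244140625, 195.39999389648438], [703.2000122070312, 419.3999938964844], [461.20001220703125, 445.20001220703125]]
```

```bash
cat > b.py <<'E'
from h import *
im=np.zeros((600,700,3),np.uint8)
for n,c in(('top',0),('scene',1)):
    d=np.load(f'pics/{n}0.npz');W=world(n,d['d'])[d['d']>0]
    q=W[(W[:,2]>.262)&(W[:,2]<.292)]
    P=((q[:,:2]-[.38,-.03])*2000).astype(int); k=(P>=0).all(1)&(P[:,0]<700)&(P[:,1]<600)
    for x,y in P[k]: im[y,x]+=np.array([0,200,0],np.uint8) if c else np.array([0,0,200],np.uint8)
    # door per-slice along y
    for y0 in np.arange(0,.22,.03):
        s=q[(abs(q[:,1]-y0)<.008)&(q[:,0]>.39)&(q[:,0]<.5)]
        if len(s)>5: print(n,round(y0,3),np.percentile(s[:,0],[2,10,50,90,98]).round(4))
cv2.imwrite('pics/bev.png',cv2.resize(im,(700,600)))
E
python3 b.py
```

```text
top 0.0 [0.4526 0.455  0.4684 0.4819 0.4863]
top 0.03 [0.4448 0.4482 0.4638 0.4795 0.4831]
top 0.06 [0.437  0.4414 0.4559 0.4705 0.4751]
top 0.09 [0.4302 0.4325 0.4481 0.463  0.466 ]
top 0.12 [0.4213 0.4258 0.4392 0.4547 0.4592]
top 0.15 [0.4145 0.417  0.4324 0.4479 0.4502]
top 0.18 [0.4057 0.4102 0.4257 0.439  0.4434]
top 0.21 [0.4051 0.4169 0.4701 0.4942 0.4991]
scene 0.0 [0.4537 0.4576 0.4702 0.4838 0.4867]
scene 0.03 [0.4456 0.4507 0.4677 0.4803 0.482 ]
scene 0.06 [0.4395 0.4431 0.4604 0.4725 0.4733]
scene 0.09 [0.4323 0.4359 0.4529 0.4646 0.466 ]
scene 0.12 [0.4248 0.4279 0.4445 0.4557 0.4582]
scene 0.15 [0.4158 0.4203 0.4357 0.4488 0.4506]
scene 0.18 [0.4087 0.413  0.4313 0.4406 0.4429]
scene 0.21 [0.4068 0.422  0.4687 0.4939 0.4986]
```

View pics/bev.png

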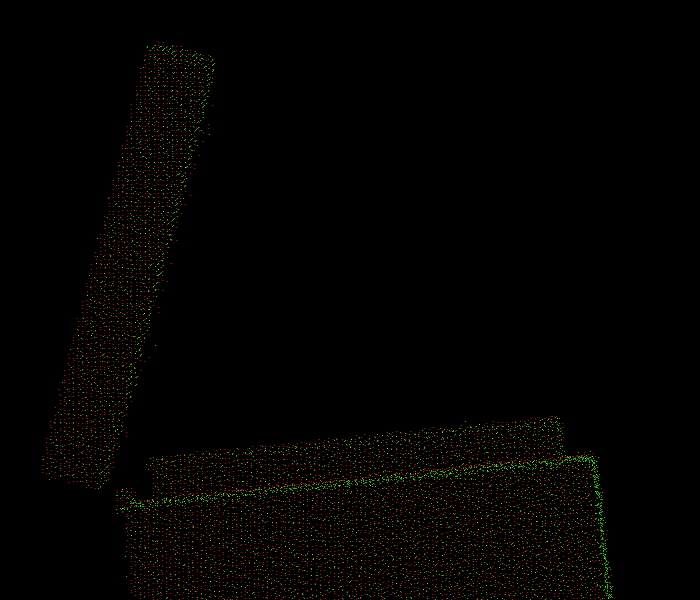

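The bird's-eye plot shows the door top as a clean bar from (145,45) to (105,490). Next I fit its faces and compute the pocket, push point and hinge.

```bash
cat > c.py <<'E'
from h import *
for n in('top','scene'):
    d=np.load(f'pics/{n}0.npz');W=world(n,d['d'])[d['d']>0]
    q=W[(W[:,2]>.262)&(W[:,2]<.278)&(W[:,0]>.39)&(W[:,0]<.5)&(W[:,1]>-.02)&(W[:,1]<.2)]
    E=[];ys=np.arange(.005,.195,.01)
    for y in ys:
        s=q[abs(q[:,1]-y)<.005,0]; E.append([np.percentile(s,3),np.percentile(s,97)])
    E=np.array(E); a=np.polyfit(ys,E[:,0],1); b=np.polyfit(ys,E[:,1],1)
    th=np.arctan(-(a[0]+b[0])/2); ex=np.array([np.cos(th),np.sin(th)]); ey=np.array([-ex[1],ex[0]])
    full=W[(W[:,2]>.262)&(W[:,2]<.278)][:,:2]
    mid=np.array([(np.polyval(a,.1)+np.polyval(b,.1))/2,.1]); r=full-mid; al=r@ey; ac=r@ex
    k=(abs(ac)<.014)&(abs(al)<.15); lo,hi=np.percentile(al[k],[.3,99.7]); lo,hi=al[k].min(),al[k].max()
    c=mid+ey*(lo+hi)/2; wid=(np.polyval(b,.1)-np.polyval(a,.1))*np.cos(th)
    print(n,'th',np.degrees(th),np.degrees(np.arctan([-a[0],-b[0]])),'thick',wid,'len',hi-lo)
    for dl in (0,):
        hinge=c+ey*.1135+ex*.031
        print(' centre',c,'hinge',hinge,'pocket',c+ex*.05-ey*.0005,'push',hinge-ex*.051-ey*.203)
    # strip check & rack walls: heights .12-.16 near pocket
    P=c+ex*.05; r=W[:,:2]-P; k=(abs(r@ey)<.05)&(abs(r@ex)<.06)
    for lo,hi in((.09,.115),(.13,.15)):
        m=k&(W[:,2]>lo)&(W[:,2]<hi); print(lo,m.sum(),np.c_[r[m]@ex,r[m]@ey].mean(0) if m.any() else '', np.c_[r[m]@ex,r[m]@ey].min(0),np.c_[r[m]@ex,r[m]@ey].max(0))
d=np.load('pics/top0.npz');p=cv2.resize(d['p'][225:305,180:300],None,fx=6,fy=6,interpolation=cv2.INTER_CUBIC);cv2.imwrite('pics/crop.png',p[:,:,::-1])
E
python3 c.py
```

```text
top th 14.259646543157098 [14.07355412 14.44543226] thick 0.034338470344103776 len 0.22526023590922856
 centre [0.44455401 0.10291812] hinge [0.44664196 0.22055694] pocket [0.49313664 0.11474935] push [0.44721554 0.01124934]
0.09 501 [0.00718351 0.00375789] [-0.02024344 -0.04887789] [0.03236987 0.04994652]
0.13 190 [0.015868   0.00652789] [-0.02182576 -0.04922986] [0.03587924 0.04887352]
scene th 14.405988083318254 [14.34269808 14.4692422 ] thick 0.031787350132887686 len 0.22502922631645456
 centre [0.44521063 0.10400112] hinge [0.44699811 0.22164488] pocket [0.49376288 0.1159564 ] push [0.44810629 0.01233943]
0.09 196 [0.01581102 0.01187327] [-0.02340206 -0.04939143] [0.03457502 0.04928715]
0.13 426 [0.00833557 0.01462787] [-0.03294676 -0.04770259] [0.03483359 0.04974403]
```

View pics/crop.png

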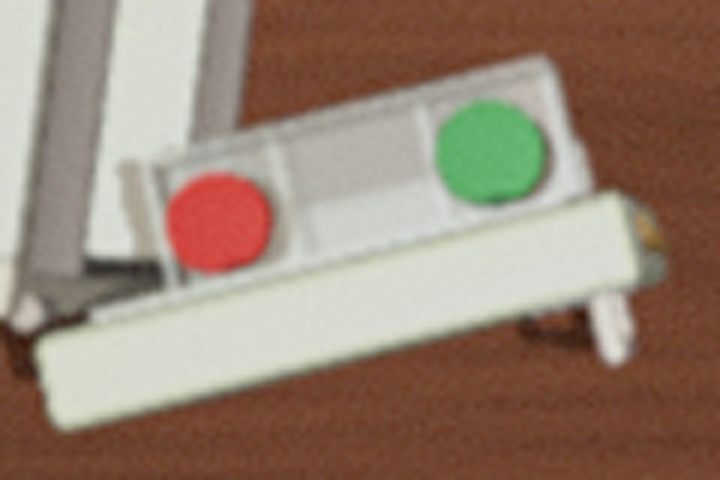

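The crop shows the free bay, clear, between the red lid at (220,222) and the green lid at (490,152). Now over the bottle.

>>> jog_arm(
  plan=[
    [2,0.8,0.3,0,0,-0.02,6],
    [3.4,1.6,0.3,0,0,-0.02,6],
    [3.8,1.7,0.3,0,0,-0.02,6],
    [3.8,1.7,0.3,0,0,-0.02,6],
    [3.8,1.7,0.3,0,0,-0.02,6],
    [3.8,1.7,0.3,0,0,-0.02,6],
    [3.5,1.7,0.2,0,0,-0.02,6],
    [2.1,1.1,0,0,0,-0.02,6],
    [1.5,0.8,0,0,0,-0.02,6],
    [0,0,0,0,0,0,6],
    [0,0,0,0,0,0,6],
  ],
)

```text
clock: 1.2
tool_pos: [0.5069, -0.3714, 0.2588]
eef_rot: [-0.0, 0.992, 0.126, -0.0]
force: [-0.8, -0.5, 0.2]
grip_width: 0.0601
finger_force: 0.0
```

```bash
cat >> h.py <<'E'
from scipy.spatial.transform import Rotation as R
def wworld(d,pos,rot):
    c=camera_params('wrist'); v,u=np.mgrid[:480,:640]
    P=np.stack([(u-c['cx'])/c['fx']*d,-(v-c['cy'])/c['fy']*d,-d,np.ones_like(d)],-1)@c['mount'].T
    return P[...,:3]@R.from_quat(np.roll(rot,-1)).as_matrix().T+pos
E
python3 - <<'E'
from h import *
s=read_state(); p,d=snap('wrist','w1'); W=wworld(d,s['tool_pos'],s['eef_rot'])
print(s['clock'],s['tool_pos'],s['eef_rot'],s['q'],s['force'],s['grip_width'])
m=(d>0)&(abs(W[...,2]-.156)<.008)&(np.hypot(W[...,0]-.507,W[...,1]+.371)<.04)
q=W[m]; print(len(q),q.mean(0),q.min(0),q.max(0))
E
```

```text
1.2 [ 0.50686029 -0.37144754  0.2588265 ] [-2.78461728e-04  9.92026517e-01  1.26028359e-01 -4.04922746e-04] [-7.06401719e-01  4.77408390e-01  1.41199018e+00 -2.36221312e-04
  1.25315100e+00  6.11739689e-01] [-0.81569414 -0.54875947  0.158152  ] 0.06005443132086339
1535 [ 0.50739547 -0.37110605  0.1555399 ] [ 0.49029049 -0.38739954  0.14809616] [ 0.52282722 -0.35527414  0.15772996]
```

>>> jog_arm(
  plan=[
    [0,0,-2,0,0,0,6],
    [0,0,-3,0,0,0,6],
    [0,0,-3,0,0,0,6],
    [0,0,-2,0,0,0,6],
    [0,0,-1.2,0,0,0,6],
    [0,0,-1,0,0,0,6],
    [0,0,0,0,0,0,6],
    [0,0,0,0,0,0,2.5],
    [0,0,0,0,0,0,2.5],
    [0,0,0,0,0,0,2.5],
    [0,0,0,0,0,0,2.5],
    [0,0,0,0,0,0,2.5],
  ],
)

```text
clock: 2.45
tool_pos: [0.5077, -0.3719, 0.1386]
eef_rot: [0.001, 0.992, 0.126, 0.001]
force: [-1.4, 0.6, 6.5]
grip_width: 0.0312
finger_force: 59.4
```

>>> jog_arm(
  plan=[
    [0,0,0.5,0,0,0,2.5],
    [0,0,1,0,0,0,2.5],
    [0,0,2,0,0,0,2.5],
    [0,0,2.5,0,0,0,2.5],
    [0,0,3,0,0,0,2.5],
    [0,0,3,0,0,0,2.5],
    [0,0,3,0,0,0,2.5],
    [0,0,2.5,0,0,0,2.5],
    [0,0,2,0,0,0,2.5],
    [0,0,1,0,0,0,2.5],
    [0,0,0,0,0,0,2.5],
    [0,0,0,0,0,0,2.5],
  ],
)

```text
clock: 3.65
tool_pos: [0.5069, -0.3713, 0.3413]
eef_rot: [-0.001, 0.992, 0.126, -0.001]
force: [-0.1, -0.8, -3.9]
grip_width: 0.0311
finger_force: 59.9
```

```bash
python3 - <<'E'
from h import *
s=read_state(); p,d=snap('scene','s2'); W=world('scene',d); p=p.astype(int)
print(s['tool_pos'],s['eef_rot'],s['force'],s['grip_width'])
m=(d>0)&(p[...,0]>120)&(p[...,2]<70)&(W[...,2]>.17)&(np.hypot(W[...,0]-.507,W[...,1]+.371)<.06)
q=W[m]; print(len(q))
for z in np.arange(.2,.34,.02):
    a=q[abs(q[:,2]-z)<.01]; 
    if len(a): print(z.round(2),len(a),np.median(a,0),np.ptp(a,0))
print(q[:,2].min())
E
```

```text
[ 0.50692389 -0.37126675  0.34125283] [-5.64045408e-04  9.92085152e-01  1.25564613e-01 -5.10482033e-04] [-0.10987437 -0.78793507 -3.88796053] 0.031109557848932903
823
0.2 23 [ 0.51912742 -0.38648569  0.20774884] [0.02372777 0.04664156 0.00395488]
0.22 115 [ 0.52001222 -0.38771369  0.21842634] [0.02573481 0.04793304 0.01966971]
0.24 67 [ 0.51500606 -0.3922119   0.24053603] [0.01974303 0.04897325 0.01845423]
0.26 63 [ 0.51507276 -0.39238673  0.25954294] [0.02160316 0.04895366 0.01973809]
0.28 142 [ 0.52004613 -0.38883452  0.27829456] [0.03112452 0.04893973 0.0198254 ]
0.3 190 [ 0.51884115 -0.38611851  0.30239999] [0.02886434 0.04176189 0.01986343]
0.32 219 [ 0.51872784 -0.37734763  0.31816423] [0.02681442 0.02647332 0.01865046]
0.34 4 [ 0.51726897 -0.37281218  0.33429925] [0.00234925 0.0086739  0.00038309]
0.20602283054095716
```

>>> jog_arm(
  plan=[
    [0.2,1.5,0,0,0,0,2.5],
    [0.3,2.5,0,0,0,0,2.5],
    [0.4,3.3,0,0,0,0,2.5],
    [0.5,3.5,0,0,0,0,2.5],
    [0.5,3.5,0,0,0,0,2.5],
    [0.5,3.5,0,0,0,0,2.5],
    [0.5,3.5,0,0,0,0,2.5],
    [0.5,3.5,0,0,0,0,2.5],
    [0.5,3.5,0,0,0,0,2.5],
    [0.4,3.5,0,0,0,0,2.5],
    [0.3,3,0,0,0,0,2.5],
    [0.2,2.3,0,0,0,0,2.5],
  ],
)

```text
clock: 4.9
tool_pos: [0.5546, 0.0021, 0.3416]
eef_rot: [-0.0, 0.992, 0.126, -0.001]
force: [0.6, -0.4, -3.9]
grip_width: 0.0308
finger_force: 60.0
```

>>> jog_arm(
  plan=[
    [-0.6,1.5,0,0,0,0,2.5],
    [-1,2,0,0,0,0,2.5],
    [-1.2,2.2,0,0,0,0,2.5],
    [-1.2,2.2,0,0,0,0,2.5],
    [-1.1,1.8,0,0,0,0,2.5],
    [-0.7,1.2,0,0,0,0,2.5],
    [-0.4,0.6,0,0,0,0,2.5],
    [0,0,0,0,0,0,2.5],
    [0,0,0,0,0,0,2.5],
  ],
)

```text
clock: 5.8
tool_pos: [0.4934, 0.114, 0.3422]
eef_rot: [0.0, 0.992, 0.125, 0.0]
force: [-0.3, -0.4, -2.6]
grip_width: 0.031
finger_force: 60.1
```

```bash
python3 - <<'E'
from h import *
s=read_state(); p,d=snap('scene','s3'); p2,d2=snap('top','t3');
print(s['tool_pos'],s['eef_rot'],s['force'],s['grip_width'],s['q'])
W=world('scene',d); p=p.astype(int)
m=(d>0)&(p[...,0]>120)&(p[...,2]<70)&(W[...,2]>.17)&(np.hypot(W[...,0]-.493,W[...,1]-.115)<.06)
q=W[m]; print(len(q),q.min(0),q.max(0))
a=p[60:280,260:440]; cv2.imwrite('pics/c3.png',cv2.resize(np.clip(a,0,255).astype(np.uint8)[:,:,::-1],None,fx=2.7,fy=2.7))
E
```

```text
[0.49340598 0.11404123 0.34222321] [1.39299729e-04 9.92101181e-01 1.25440128e-01 2.89298200e-05] [-0.31986741 -0.39572293 -2.55877072] 0.03096720555130931 [ 1.35332474e-01  1.79781059e-01  1.62002293e+00 -2.86626714e-04
  1.34173348e+00  1.45465097e+00]
718 [0.463944   0.08826044 0.18753533] [0.5164362  0.12805798 0.33789074]
```

View pics/c3.png

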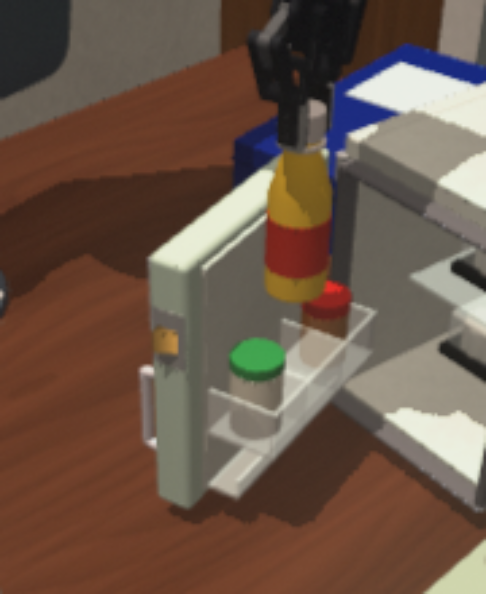

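The bottle hangs upright over the middle bay, with its base at (297,290) in the crop. Lowering.

>>> jog_arm(
  plan=[
    [0,0.1,-1,0,0,0,2.5],
    [0,0,-1.5,0,0,0,2.5],
    [0,0,-1.5,0,0,0,2.5],
    [0,0,-1.5,0,0,0,2.5],
    [0,0,-1.5,0,0,0,2.5],
    [0,0,-1,0,0,0,2.5],
    [0,0,-0.8,0,0,0,2.5],
    [0,0,-0.5,0,0,0,2.5],
    [0,0,-0.3,0,0,0,2.5],
    [0,0,0,0,0,0,2.5],
  ],
)

```text
clock: 6.9
tool_pos: [0.4932, 0.1155, 0.2462]
eef_rot: [0.0, 0.992, 0.126, -0.0]
force: [-0.6, -0.9, -2.5]
grip_width: 0.0315
finger_force: 60.2
```

>>> jog_arm(
  plan=[
    [0,0,-0.2,0,0,0,2.5],
    [0,0,-0.2,0,0,0,2.5],
    [0,0,0,0,0,0,2.5],
  ],
)

```text
clock: 7.2
tool_pos: [0.4931, 0.1155, 0.2422]
eef_rot: [-0.0, 0.992, 0.126, -0.0]
force: [-0.1, 0.3, -2.7]
grip_width: 0.0308
finger_force: 60.2
```

>>> jog_arm(
  plan=[
    [0,0,-0.15,0,0,0,2.5],
    [0,0,-0.1,0,0,0,2.5],
    [0,0,0,0,0,0,2.5],
  ],
)

```text
clock: 7.5
tool_pos: [0.4931, 0.1155, 0.2396]
eef_rot: [-0.0, 0.992, 0.126, -0.0]
force: [0.2, 0.1, -3.1]
grip_width: 0.0313
finger_force: 60.2
```

>>> jog_arm(
  plan=[
    [0,0,-0.1,0,0,0,2.5],
    [0,0,0,0,0,0,2.5],
  ],
)

```text
clock: 7.7
tool_pos: [0.4932, 0.1155, 0.2387]
eef_rot: [-0.0, 0.992, 0.126, -0.0]
force: [0.1, 0.4, -3.5]
grip_width: 0.031
finger_force: 60.2
```

>>> jog_arm(
  plan=[
    [0,0,-0.1,0,0,0,2.5],
    [0,0,0,0,0,0,2.5],
  ],
)

```text
clock: 7.9
tool_pos: [0.4937, 0.1157, 0.2386]
eef_rot: [-0.0, 0.992, 0.126, 0.001]
force: [-1.2, 0.8, 4.8]
grip_width: 0.0312
finger_force: 61.1
```

>>> jog_arm(
  plan=[
    [0,0,-0.1,0,0,0,2.5],
    [0,0,0,0,0,0,2.5],
  ],
)

```text
clock: 8.1
tool_pos: [0.4942, 0.1159, 0.2385]
eef_rot: [-0.0, 0.992, 0.126, 0.002]
force: [-0.5, 1.2, 12.5]
grip_width: 0.031
finger_force: 61.8
```

It's seated on the floor. Ease off and release.

>>> jog_arm(
  plan=[
    [0,0,0.12,0,0,0,2.5],
    [0,0,0,0,0,0,2.5],
    [0,0,0,0,0,0,3.4],
    [0,0,0,0,0,0,4],
    [0,0,0,0,0,0,5],
    [0,0,0,0,0,0,5.5],
    [0,0,0,0,0,0,5.5],
    [0,0,0.5,0,0,0,5.5],
    [0,0,1,0,0,0,5.5],
    [0,0,2,0,0,0,5.5],
    [0,0,3,0,0,0,5.5],
    [0,0,3,0,0,0,5.5],
  ],
)

```text
clock: 9.3
tool_pos: [0.493, 0.1155, 0.3348]
eef_rot: [0.0, 0.992, 0.126, 0.0]
force: [-0.2, -0.5, 0.6]
grip_width: 0.0549
finger_force: 0.0
```

```bash
python3 - <<'E'
from h import *
s=read_state(); p,d=snap('scene','s4'); p2,d2=snap('top','t4')
print(s['clock'],s['tool_pos'],s['force'],s['grip_width'])
for n,dd in(('scene',d),('top',d2)):
    W=world(n,dd); m=(dd>0)&(W[...,2]>.245)&(W[...,2]<.262)&(np.hypot(W[...,0]-.493,W[...,1]-.115)<.025)
    q=W[m]; print(n,len(q),q.mean(0) if len(q) else '')
    q=W[(dd>0)&(W[...,2]>.262)&(W[...,2]<.278)&(W[...,0]>.39)&(W[...,0]<.5)&(W[...,1]>-.02)&(W[...,1]<.19)]
    E=[];ys=np.arange(.005,.195,.01)
    for y in ys:
        x=q[abs(q[:,1]-y)<.005,0]; E.append(np.percentile(x,[3,50]) if len(x)>4 else [np.nan]*2)
    E=np.array(E);k=np.isfinite(E[:,0]); 
    if k.sum()>5: a=np.polyfit(ys[k],E[k,0],1); print(n,'outer deg',np.degrees(np.arctan(-a[0])),'x@0',a[1],q[:,1].min())
a=p[60:280,260:440]; cv2.imwrite('pics/c4.png',cv2.resize(a[:,:,::-1],None,fx=2.7,fy=2.7))
E
```

```text
9.3 [0.49301392 0.11549978 0.33484337] [-0.1642391  -0.53274379  0.55954006] 0.054929197076533015
scene 165 [0.49605432 0.11311803 0.25408959]
scene outer deg 11.981792517667499 x@0 0.45353156175761045 -0.008008005067093649
top 0 
top outer deg 14.93977228775497 x@0 0.4551009932409564 -0.009052543222980318
```

View pics/c4.png

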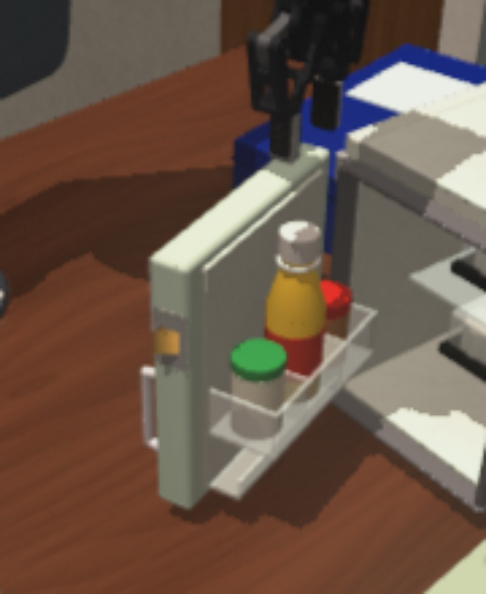

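The bottle stands upright in the middle bay, cap at (300,240), between the two lids, and the door hasn't moved. Now going round to the outer face with closed fingers and a tilt so the tips lead.

>>> jog_arm(
  plan=[
    [-1,-1.4,0.5,0,0,0,2],
    [-1.5,-2.2,0,0.0185,-0.073,0,0],
    [-1.8,-2.6,0,0.0185,-0.073,0,0],
    [-1.8,-2.6,0,0.0185,-0.073,0,0],
    [-1.2,-1.6,0,0.0185,-0.073,0,0],
    [-0.5,-0.8,0,0,0,0,0],
    [0,0,-2,0,0,0,0],
    [0,0,-2.5,0,0,0,0],
    [0,0,-2.5,0,0,0,0],
    [0,0,-1.7,0,0,0,0],
    [0,0,-1,0,0,0,0],
    [0,0,0,0,0,0,0],
  ],
)

```text
clock: 10.6
tool_pos: [0.4147, 0.0035, 0.2399]
eef_rot: [-0.019, 0.981, 0.124, 0.147]
force: [0.8, 0.7, 0.7]
grip_width: 0.0
finger_force: 0.0
```

```bash
python3 - <<'E'
from h import *
s=read_state(); p,d=snap('top','t5'); q,e=snap('scene','s5')
print({k:np.round(s[k],3).tolist() for k in('tool_pos','eef_rot','force','q','grip_width')})
M=R.from_quat(np.roll(s['eef_rot'],-1)).as_matrix(); print(M.round(3))
a=cv2.resize(p[200:330,170:340],None,fx=2.35,fy=2.35); b=cv2.resize(q[60:280,200:440],None,fx=1.66,fy=1.66)
h=max(a.shape[0],b.shape[0]); I=np.zeros((h,800,3),np.uint8); I[:a.shape[0],:a.shape[1]]=a; I[:b.shape[0],400:400+b.shape[1]]=b[:,:400]
cv2.imwrite('pics/c5.png',I[:,:,::-1])
E
```

```text
{'tool_pos': [0.415, 0.004, 0.24], 'eef_rot': [-0.019, 0.981, 0.124, 0.147], 'force': [0.82, 0.688, 0.709], 'q': [-0.181, -0.032, 2.144, 0.179, 0.766, 1.025], 'grip_width': 0.0}
[[ 0.926  0.249  0.285]
 [ 0.238 -0.968  0.073]
 [ 0.294 -0.    -0.956]]
```

View pics/c5.png

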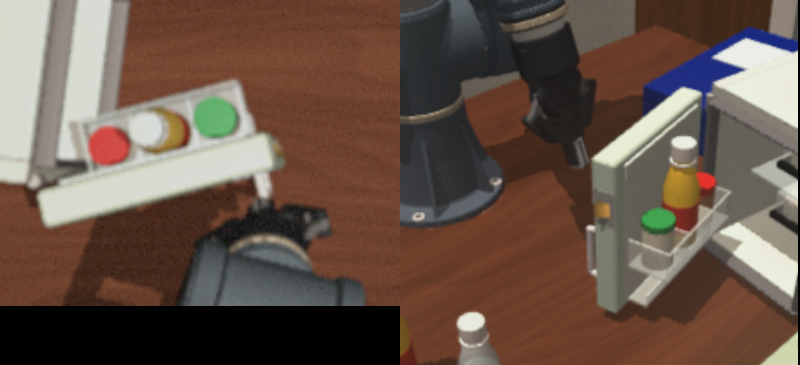

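```bash
cat > arc.py <<'E'
from h import *
H=np.array([.4468,.221])
def P(b,o,r=.203):
    b=np.radians(b); ex=np.array([np.cos(b),np.sin(b)]); return H-o*ex-r*np.array([-ex[1],ex[0]])
def rows(bs,o,b0,start):
    cur=np.array(start); pb=b0; c=np.zeros(2)
    for b in bs:
        t=(P(b,o)-start)*100; s=np.round(t-c,1); c+=s; print([*s.round(2).tolist(),0,0,0,round(np.radians(b-pb),3),0],end=', '); pb=b
    print('end',start+c/100,P(bs[-1],o))
if __name__=='__main__':
    s=read_state()['tool_pos'][:2]
    print('approach',(P(14.3,.064)-s)*100)
    inc=[.5,1,1.5,2]+[2.5]*30
    bs=np.minimum(14.3+np.cumsum(inc),74); bs=bs[:list(bs).index(74)+1]; print(len(bs))
    st=P(14.3,.064)
    rows(bs,.064,14.3,st)
E
python3 arc.py
```

```text
approach [1.94358501 0.50425243]
26
[0.2, -0.0, 0, 0, 0, np.float64(0.009), 0], [0.4, -0.0, 0, 0, 0, np.float64(0.017), 0], [0.5, -0.0, 0, 0, 0, np.float64(0.026), 0], [0.8, -0.0, 0, 0, 0, np.float64(0.035), 0], [0.9, 0.0, 0, 0, 0, np.float64(0.044), 0], [0.9, 0.1, 0, 0, 0, np.float64(0.044), 0], [0.9, 0.1, 0, 0, 0, np.float64(0.044), 0], [0.9, 0.2, 0, 0, 0, np.float64(0.044), 0], [0.9, 0.2, 0, 0, 0, np.float64(0.044), 0], [0.9, 0.3, 0, 0, 0, np.float64(0.044), 0], [0.9, 0.3, 0, 0, 0, np.float64(0.044), 0], [0.9, 0.3, 0, 0, 0, np.float64(0.044), 0], [0.8, 0.4, 0, 0, 0, np.float64(0.044), 0], [0.9, 0.4, 0, 0, 0, np.float64(0.044), 0], [0.8, 0.4, 0, 0, 0, np.float64(0.044), 0], [0.8, 0.5, 0, 0, 0, np.float64(0.044), 0], [0.8, 0.5, 0, 0, 0, np.float64(0.044), 0], [0.7, 0.5, 0, 0, 0, np.float64(0.044), 0], [0.8, 0.6, 0, 0, 0, np.float64(0.044), 0], [0.7, 0.6, 0, 0, 0, np.float64(0.044), 0], [0.7, 0.6, 0, 0, 0, np.float64(0.044), 0], [0.6, 0.7, 0, 0, 0, np.float64(0.044), 0], [0.6, 0.7, 0, 0, 0, np.float64(0.044), 0], [0.6, 0.7, 0, 0, 0, np.float64(0.044), 0], [0.6, 0.7, 0, 0, 0, np.float64(0.044), 0], [0.4, 0.7, 0, 0, 0, np.float64(0.038), 0], end [0.62392379 0.10348187] [0.62429533 0.10352487]
```

>>> jog_arm(
  plan=[
    [0.4,0.1,0,0,0,0,0],
    [0.4,0.1,0,0,0,0,0],
    [0.3,0.1,0,0,0,0,0],
    [0.2,0.05,0,0,0,0,0],
    [0.2,0.05,0,0,0,0,0],
    [0,0,0,0,0,0,0],
  ],
)

```text
clock: 11.3
tool_pos: [0.4304, 0.0076, 0.241]
eef_rot: [-0.018, 0.981, 0.124, 0.149]
force: [0.8, 0.3, -0.2]
grip_width: -0.0004
finger_force: 0.0
```

>>> jog_arm(
  plan=[
    [0.2,0.05,0,0,0,0,0],
    [0.1,0,0,0,0,0,0],
    [0.1,0.05,0,0,0,0,0],
    [0,0,0,0,0,0,0],
  ],
)

```text
clock: 11.7
tool_pos: [0.4343, 0.0085, 0.241]
eef_rot: [-0.018, 0.981, 0.124, 0.149]
force: [-0.1, 0.0, -0.3]
grip_width: -0.0001
finger_force: 0.0
```

>>> jog_arm(
  plan=[
    [0.1,0,0,0,0,0,0],
    [0.1,0,0,0,0,0,0],
    [0,0,0,0,0,0,0],
  ],
)

```text
clock: 12.0
tool_pos: [0.4363, 0.0085, 0.241]
eef_rot: [-0.018, 0.981, 0.124, 0.149]
force: [-0.1, -0.6, 0.0]
grip_width: 0.0001
finger_force: 0.0
```

>>> jog_arm(
  plan=[
    [0.1,0,0,0,0,0,0],
    [0.2,0,0,0,0,0,0],
    [0.2,0,0,0,0,0.009,0],
    [0.2,0,0,0,0,0.009,0],
    [0.2,0,0,0,0,0.009,0],
  ],
)

```text
clock: 12.5
tool_pos: [0.4454, 0.0085, 0.241]
eef_rot: [-0.02, 0.979, 0.138, 0.149]
force: [-0.4, 0.3, 0.7]
grip_width: -0.0
finger_force: 0.3
```

>>> jog_arm(
  plan=[
    [0.3,0,0,0,0,0.017,0],
    [0.5,0,0,0,0,0.026,0],
    [0.7,0,0,0,0,0.035,0],
    [0.7,0,0,0,0,0.035,0],
    [0.9,0.1,0,0,0,0.044,0],
    [0.9,0.1,0,0,0,0.044,0],
  ],
)

```text
clock: 13.1
tool_pos: [0.4857, 0.0105, 0.2409]
eef_rot: [-0.035, 0.96, 0.236, 0.146]
force: [-1.4, 0.3, -0.1]
grip_width: -0.0001
finger_force: 0.3
```

>>> jog_arm(
  plan=[
    [0.9,0.2,0,0,0,0.044,0],
    [0.9,0.2,0,0,0,0.044,0],
    [0.9,0.3,0,0,0,0.044,0],
    [0.9,0.3,0,0,0,0.044,0],
    [0.9,0.3,0,0,0,0.044,0],
    [0.8,0.4,0,0,0,0.044,0],
    [0.9,0.4,0,0,0,0.044,0],
    [0.8,0.4,0,0,0,0.044,0],
  ],
)

```text
clock: 13.9
tool_pos: [0.5557, 0.0356, 0.2408]
eef_rot: [-0.06, 0.904, 0.401, 0.137]
force: [-0.3, -0.4, -0.0]
grip_width: 0.0002
finger_force: 0.2
```

>>> jog_arm(
  plan=[
    [0.8,0.5,0,0,0,0.044,0],
    [0.8,0.5,0,0,0,0.044,0],
    [0.7,0.5,0,0,0,0.044,0],
    [0.8,0.6,0,0,0,0.044,0],
    [0.7,0.6,0,0,0,0.044,0],
    [0.6,0.5,0,0,0,0.04,0],
    [0.3,0.3,0,0,0,0.02,0],
  ],
)

```text
clock: 14.6
tool_pos: [0.6027, 0.0708, 0.2408]
eef_rot: [-0.079, 0.839, 0.523, 0.128]
force: [0.1, -1.0, -0.0]
grip_width: -0.0001
finger_force: 0.2
```

```bash
cat > st.py <<'E'
from arc import *
s=read_state(); M=R.from_quat(np.roll(s['eef_rot'],-1)).as_matrix()
r=s['tool_pos'][:2]-H; yaw=np.degrees(np.arctan2(-M[0,1],M[1,1]))%180-0
# tool angle about hinge with o given
tb=np.degrees(np.arctan2(-r[0]*0+M[0,0],1)) 
L=np.hypot(*r); print(s['clock'],s['tool_pos'],s['force'],'toolx',np.degrees(np.arctan2(M[1,0],M[0,0])),'L',L,'L0',np.hypot(.064,.203),'beta(o=.064)',np.degrees(np.arctan2(r[1],r[0]))+90-np.degrees(np.arctan2(-.064,.203))*-1+0)
E
python3 - <<'E'
exec(open('st.py').read())
p,d=snap('top','t6'); q,e=snap('scene','s6')
a=cv2.resize(p[170:320,120:340],None,fx=1.8,fy=1.8); b=cv2.resize(q[40:280,240:540],None,fx=1.33,fy=1.33)
I=np.zeros((330,800,3),np.uint8); I[:a.shape[0],:396]=a[:330,:396]; I[:b.shape[0],400:400+b.shape[1]]=b[:330,:400]
cv2.imwrite('pics/c6.png',I[:,:,::-1])
for n,dd in(('top',d),('scene',e)):
    W=world(n,dd)[dd>0]; W=W[(W[:,2]>.262)&(W[:,2]<.276)][:,:2]
    r=W-H; k=(np.hypot(*r.T)<.24)&(W[:,1]<.2); np.save(f'pics/{n}6.npy',W[k])
    c=cv2.minAreaRect((W[k]*1000).astype(np.float32)); print(n,k.sum(),c,cv2.boxPoints(c).round().tolist())
E
```

```text
14.6 [0.60272312 0.07078694 0.24080272] [ 0.05065611 -1.00190571 -0.01065782] toolx 63.83931074511089 L 0.2165086228684152 L0 0.2128497122384712 beta(o=.064) 28.57000971001666
top 1757 ((552.9139404296875, 152.1312255859375), (95.76547241210938, 250.51622009277344), 89.88858032226562) [[428.0, 104.0], [678.0, 104.0], [678.0, 200.0], [428.0, 200.0]]
scene 804 ((591.6721801757812, 123.0650863647461), (170.7746124267578, 153.74855041503906), 0.10625949501991272) [[506.0, 200.0], [506.0, 46.0], [677.0, 46.0], [677.0, 200.0]]
```

View pics/c6.png

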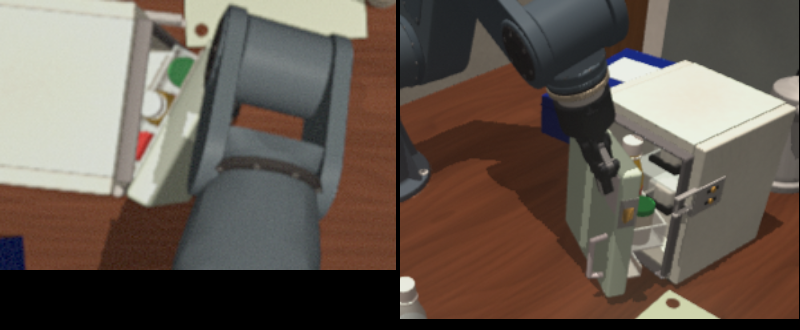

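The door follows with the tip on the scuff plate, at (605,175) in the right crop. The fridge is still ajar about 0.35 rad. Continue, slowing.

>>> jog_arm(
  plan=[
    [0.3,0.3,0,0,0,0.018,0],
    [0.5,0.5,0,0,0,0.035,0],
    [0.5,0.6,0,0,0,0.035,0],
    [0.5,0.6,0,0,0,0.035,0],
    [0.4,0.6,0,0,0,0.035,0],
    [0.3,0.5,0,0,0,0.025,0],
    [0.2,0.3,0,0,0,0.018,0],
  ],
)

```text
clock: 15.4
tool_pos: [0.6295, 0.1051, 0.2409]
eef_rot: [-0.091, 0.783, 0.604, 0.119]
force: [0.1, -1.1, -0.1]
grip_width: -0.0001
finger_force: 0.1
```

```bash
python3 - <<'E'
from arc import *
s=read_state(); r=s['tool_pos'][:2]-H; M=R.from_quat(np.roll(s['eef_rot'],-1)).as_matrix()
print(s['force'],'beta',np.degrees(np.arctan2(r[1],r[0]))+107.5,'toolx',np.degrees(np.arctan2(M[1,0],M[0,0])),np.hypot(*r),s['q'])
E
```

```text
[ 0.05912034 -1.06385435 -0.05059235] beta 75.1048594410599 toolx 75.3504377367754 0.21635397626261496 [-0.02476245  0.47061641  1.49713285  0.32586548  1.12324087  0.09649906]
```

>>> jog_arm(
  plan=[
    [0.1,0.2,0,0,0,0.01,0],
    [0.1,0.2,0,0,0,0.01,0],
    [0.1,0.2,0,0,0,0.01,0],
    [0.1,0.15,0,0,0,0.01,0],
  ],
)

```text
clock: 15.8
tool_pos: [0.6332, 0.1121, 0.241]
eef_rot: [-0.094, 0.771, 0.619, 0.117]
force: [-0.8, -0.7, -0.1]
grip_width: -0.0002
finger_force: 0.3
```

>>> jog_arm(
  plan=[
    [0.1,0.2,0,0,0,0.01,0],
    [0.1,0.2,0,0,0,0.01,0],
  ],
)

```text
clock: 16.0
tool_pos: [0.6353, 0.1161, 0.241]
eef_rot: [-0.095, 0.765, 0.627, 0.116]
force: [-0.0, -0.5, -0.1]
grip_width: -0.0
finger_force: 0.3
```

>>> jog_arm(
  plan=[
    [0.05,0.1,0,0,0,0.005,0],
    [0.05,0.1,0,0,0,0.005,0],
  ],
)

```text
clock: 16.2
tool_pos: [0.6363, 0.1181, 0.241]
eef_rot: [-0.095, 0.762, 0.631, 0.116]
force: [0.2, -0.4, -0.3]
grip_width: -0.0001
finger_force: 0.3
```

>>> jog_arm(
  plan=[
    [0.05,0.1,0,0,0,0.005,0],
    [0.05,0.1,0,0,0,0.005,0],
  ],
)

```text
clock: 16.4
tool_pos: [0.6372, 0.12, 0.241]
eef_rot: [-0.096, 0.758, 0.634, 0.115]
force: [0.9, -1.1, 0.1]
grip_width: -0.0001
finger_force: 0.3
```

>>> jog_arm(
  plan=[
    [0.05,0.1,0,0,0,0.005,0],
    [0.05,0.1,0,0,0,0.005,0],
  ],
)

```text
clock: 16.6
tool_pos: [0.6382, 0.1221, 0.241]
eef_rot: [-0.096, 0.755, 0.638, 0.115]
force: [0.3, -1.1, 0.4]
grip_width: -0.0002
finger_force: 0.3
```

>>> jog_arm(
  plan=[
    [0.05,0.1,0,0,0,0.005,0],
    [0.05,0.1,0,0,0,0.005,0],
  ],
)

```text
clock: 16.8
tool_pos: [0.6393, 0.1241, 0.241]
eef_rot: [-0.097, 0.752, 0.642, 0.114]
force: [0.2, -1.2, -0.0]
grip_width: -0.0001
finger_force: 0.3
```

>>> jog_arm(
  plan=[
    [0.05,0.1,0,0,0,0.005,0],
  ],
)

```text
clock: 16.9
tool_pos: [0.6397, 0.1251, 0.241]
eef_rot: [-0.097, 0.75, 0.644, 0.114]
force: [0.1, -0.9, 0.9]
grip_width: -0.0002
finger_force: 0.3
```

>>> jog_arm(
  plan=[
    [0.05,0.1,0,0,0,0.005,0],
  ],
)

```text
clock: 17.0
tool_pos: [0.6402, 0.1261, 0.241]
eef_rot: [-0.098, 0.749, 0.646, 0.114]
force: [-0.8, -0.3, 0.2]
grip_width: 0.0004
finger_force: 0.3
```

>>> jog_arm(
  plan=[
    [0.05,0.1,0,0,0,0.005,0],
    [0.05,0.1,0,0,0,0.005,0],
  ],
)

```text
clock: 17.2
tool_pos: [0.6412, 0.1281, 0.241]
eef_rot: [-0.098, 0.745, 0.649, 0.113]
force: [-0.3, -0.8, 0.2]
grip_width: 0.0001
finger_force: 0.3
```

>>> jog_arm(
  plan=[
    [0.05,0.1,0,0,0,0.005,0],
    [0.05,0.1,0,0,0,0.005,0],
  ],
)

```text
clock: 17.4
tool_pos: [0.6422, 0.1301, 0.241]
eef_rot: [-0.099, 0.742, 0.653, 0.113]
force: [-0.2, -0.4, 1.1]
grip_width: 0.0001
finger_force: 0.3
```

>>> jog_arm(
  plan=[
    [0.05,0.1,0,0,0,0.005,0],
    [0.05,0.1,0,0,0,0.005,0],
  ],
)

```text
clock: 17.6
tool_pos: [0.643, 0.1317, 0.2409]
eef_rot: [-0.099, 0.739, 0.657, 0.112]
force: [-3.3, -3.6, 0.9]
grip_width: -0.0002
finger_force: 2.1
```

>>> jog_arm(
  plan=[
    [0.05,0.1,0,0,0,0.005,0],
  ],
)

```text
clock: 17.7
tool_pos: [0.6435, 0.1327, 0.2409]
eef_rot: [-0.1, 0.737, 0.659, 0.112]
force: [-2.7, -6.0, 2.1]
grip_width: 0.0001
finger_force: 2.8
```

>>> jog_arm(
  plan=[
    [0.04,0.1,0,0,0,0.005,0],
  ],
)

```text
clock: 17.8
tool_pos: [0.6439, 0.1336, 0.241]
eef_rot: [-0.1, 0.736, 0.661, 0.112]
force: [-3.5, -5.9, 1.5]
grip_width: 0.0002
finger_force: 3.1
```

>>> jog_arm(
  plan=[
    [0.04,0.1,0,0,0,0.005,0],
  ],
)

```text
clock: 17.9
tool_pos: [0.6443, 0.1345, 0.2409]
eef_rot: [-0.1, 0.734, 0.662, 0.111]
force: [-3.4, -5.7, 1.9]
grip_width: -0.0002
finger_force: 3.4
```

>>> jog_arm(
  plan=[
    [0.04,0.1,0,0,0,0.005,0],
  ],
)

```text
clock: 18.0
tool_pos: [0.6447, 0.1354, 0.2409]
eef_rot: [-0.1, 0.732, 0.664, 0.111]
force: [-3.2, -7.3, 2.0]
grip_width: 0.0002
finger_force: 3.7
```

>>> jog_arm(
  plan=[
    [0.04,0.1,0,0,0,0.005,0],
  ],
)

```text
clock: 18.1
tool_pos: [0.6451, 0.1363, 0.2409]
eef_rot: [-0.1, 0.731, 0.666, 0.111]
force: [-4.1, -7.8, 2.4]
grip_width: 0.0002
finger_force: 3.9
```

>>> jog_arm(
  plan=[
    [0.02,0.1,0,0,0,0.005,0],
  ],
)

```text
clock: 18.2
tool_pos: [0.6453, 0.1372, 0.2409]
eef_rot: [-0.101, 0.729, 0.668, 0.11]
force: [-2.7, -8.5, 2.3]
grip_width: 0.0004
finger_force: 4.3
```

>>> jog_arm(
  plan=[
    [0.02,0.1,0,0,0,0.005,0],
  ],
)

```text
clock: 18.3
tool_pos: [0.6457, 0.138, 0.2409]
eef_rot: [-0.101, 0.728, 0.67, 0.11]
force: [-1.8, -9.4, 1.5]
grip_width: -0.0
finger_force: 4.7
```

>>> jog_arm(
  plan=[
    [0.02,0.1,0,0,0,0.005,0],
  ],
)

```text
clock: 18.4
tool_pos: [0.646, 0.1389, 0.241]
eef_rot: [-0.101, 0.726, 0.671, 0.11]
force: [-1.3, -10.5, 2.4]
grip_width: 0.0001
finger_force: 4.8
```

>>> jog_arm(
  plan=[
    [0.02,0.1,0,0,0,0.005,0],
  ],
)

```text
clock: 18.5
tool_pos: [0.6464, 0.1399, 0.241]
eef_rot: [-0.101, 0.724, 0.673, 0.11]
force: [-0.5, -9.3, 0.7]
grip_width: 0.0001
finger_force: 4.1
```

>>> jog_arm(
  plan=[
    [0.02,0.05,0,0,0,0.002,0],
  ],
)

```text
clock: 18.6
tool_pos: [0.6466, 0.1406, 0.241]
eef_rot: [-0.101, 0.724, 0.674, 0.11]
force: [-0.3, -6.3, 0.3]
grip_width: 0.0003
finger_force: 3.3
```

>>> jog_arm(
  plan=[
    [0.02,0.05,0,0,0,0.002,0],
  ],
)

```text
clock: 18.7
tool_pos: [0.6469, 0.1412, 0.241]
eef_rot: [-0.101, 0.723, 0.675, 0.11]
force: [0.2, -6.1, 0.7]
grip_width: 0.0
finger_force: 3.0
```

>>> jog_arm(
  plan=[
    [0.02,0.05,0,0,0,0.002,0],
  ],
)

```text
clock: 18.8
tool_pos: [0.6471, 0.1419, 0.241]
eef_rot: [-0.101, 0.722, 0.675, 0.11]
force: [1.1, -4.2, 0.3]
grip_width: -0.0002
finger_force: 2.3
```

>>> jog_arm(
  plan=[
    [0.02,0.05,0,0,0,0.002,0],
  ],
)

```text
clock: 18.9
tool_pos: [0.6472, 0.1428, 0.241]
eef_rot: [-0.102, 0.721, 0.676, 0.11]
force: [-0.2, 0.0, 0.6]
grip_width: -0.0001
finger_force: 0.0
```

>>> jog_arm(
  plan=[
    [0,0.05,0,0,0,0,0],
  ],
)

```text
clock: 19.0
tool_pos: [0.6471, 0.1436, 0.241]
eef_rot: [-0.102, 0.721, 0.676, 0.11]
force: [1.5, -4.5, 0.9]
grip_width: -0.0
finger_force: 2.1
```

>>> jog_arm(
  plan=[
    [0,0.05,0,0,0,0,0],
  ],
)

```text
clock: 19.1
tool_pos: [0.6471, 0.1437, 0.241]
eef_rot: [-0.102, 0.721, 0.676, 0.11]
force: [1.8, -6.5, 0.5]
grip_width: -0.0002
finger_force: 3.2
```

>>> jog_arm(
  plan=[
    [0,0.05,0,0,0,0,0],
  ],
)

```text
clock: 19.2
tool_pos: [0.6472, 0.1438, 0.2411]
eef_rot: [-0.101, 0.722, 0.676, 0.11]
force: [0.8, -9.0, 1.2]
grip_width: -0.0001
finger_force: 4.2
```

The push force sank, dropped to zero at the snap, then the hard buffer took up. I'll back off and check that the door stays home.

>>> jog_arm(
  plan=[
    [0,-0.1,0,0,0,0,0],
    [0,-0.2,0,0,0,0,0],
    [0,-0.5,0,0,0,0,0],
    [-0.1,-1,0,0,0,0,0],
    [-0.2,-2,0,0,0,0,0],
    [-0.3,-3,0,0,0,0,0],
    [-0.5,-3,1,0,0,0,0],
    [-2,-2,3,0,0,0,0],
    [-3,-1,4,0,0,0,0],
    [-3,0,3,0,0,0,0],
    [-3,0,2,0,0,0,0],
    [0,0,0,0,0,0,0],
  ],
)

```text
clock: 20.4
tool_pos: [0.5248, 0.0162, 0.3737]
eef_rot: [-0.1, 0.721, 0.676, 0.111]
force: [0.9, -0.5, -0.8]
grip_width: 0.0
finger_force: 0.0
```

```bash
python3 - <<'E'
from h import *
s=read_state(); print(s['tool_pos'],s['force'])
p,d=snap('top','t7'); q,e=snap('scene','s7')
for n,dd in(('top',d),('scene',e)):
    W=world(n,dd)[dd>0]
    k=(W[:,2]>.26)&(W[:,2]<.277)&(W[:,1]<.215)&(W[:,1]>.12)&(W[:,0]>.44)&(W[:,0]<.69); w=W[k]
    xs=[];ys=[]
    for x in np.arange(.46,.66,.01):
        t=w[abs(w[:,0]-x)<.005,1]
        if len(t)>4: xs.append(x); ys.append(np.percentile(t,3))
    if len(xs)>4: a=np.polyfit(xs,ys,1); print(n,'outer edge deg',np.degrees(np.arctan(a[0])),np.round([xs[0],xs[-1],ys[0],ys[-1]],3))
    k=(W[:,2]>.28)&(W[:,2]<.29)&(W[:,1]>.18)&(W[:,1]<.26)
    w=W[k];f=[(x,np.percentile(t,2)) for x in np.arange(.46,.66,.01) if len(t:=w[abs(w[:,0]-x)<.005,1])>4]
    if len(f)>4: f=np.array(f); print(n,'fridge front deg',np.degrees(np.arctan(np.polyfit(f[:,0],f[:,1],1)[0])))
a=q[40:310,280:560]; cv2.imwrite('pics/c7.png',cv2.resize(a[:,:,::-1],None,fx=2.1,fy=2.1))
E
```

```text
[0.52483525 0.01616341 0.3737387 ] [ 0.94249049 -0.53005788 -0.82149054]
top outer edge deg -4.524064448412802 [0.46  0.65  0.169 0.154]
top fridge front deg -5.832226258639846
scene outer edge deg -4.634037510963962 [0.46  0.65  0.171 0.155]
scene fridge front deg -5.623834598936244
```

View pics/c7.png

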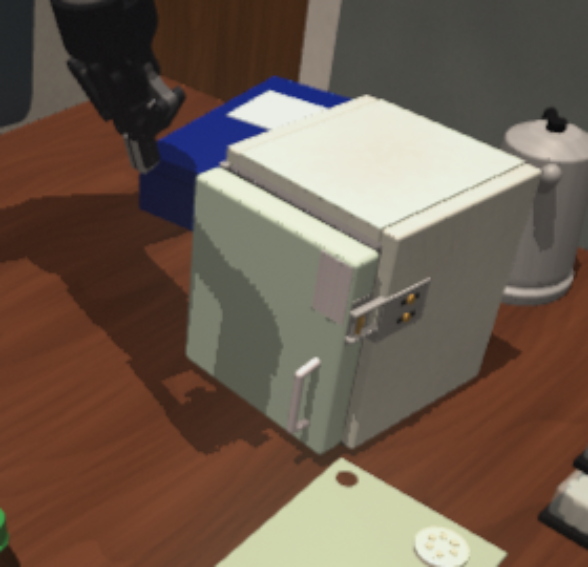

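The door is shut flush, with the strike over its free edge at (380,310). The fitted angle is about -0.02 rad with nothing touching it, inside the latched range.

```bash
python3 -c "
from workcell import *
print(hand_in())"
```

```text
the job is handed in; nothing more can be done
None
```

The juice bottle stands in the middle bay of the door rack and the door is latched shut. I felt the snap, the pushing force I read at the tool stayed under about 11 N, and the job is handed in; I did not re-measure the other table items afterwards.

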